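Close a board holder by one hole and keep its pin home

ROBOT

A 6-joint arm with a two-finger parallel gripper is mounted at the origin on the work surface. World frame = base frame: x ahead of the robot, y to its left, z up, the work surface at z = 0. Lengths are in m, angles in degrees, forces in N, time in s.
With the tool pointing down it reaches from about 0.3 to 0.775 m from the base axis. Payload 14.6 kg.
Tool frame: the origin (TCP) lies midway between the tips of the shut fingers; the grasp point (between the pads) lies behind it (r.grip_point_offset is the z of the grasp point in the tool frame, in m); z points along the fingers, y is the direction in which the jaws open and shut (so a half turn about z gives the same grasp; the last joint's range is limited). The gripper opens to 94 mm and grips with 3 to 60 N. Pads are 16 mm wide; open, the fingers measure 119 mm over their backs; the gripper's body (75 mm by 177 mm) begins 78 mm behind the grasp point.
Start: joints at [-80.248, 17.183, 87.147, -0, 75.671, -3.816], TCP at [0.129, -0.535, 0.205] pointing down, gripper open.
Joint ranges: [-173.82, 173.82], [-45.26, 126.66], [13.44, 144.39], [-59.66, 239.66], [0, 175.72], [-146.38, 146.38]. Speed limits (degrees/s): [127.2, 127.2, 147.25, 180, 180, 180].

INTERFACE

Orientations are given as a 3x3 rotation matrix whose columns are the frame's x, y, z axes.
In Python, from rig import r, vision, cut_out, spot_point gives the robot as it stands. The module is installed in compiled form; this text tells all that it offers.
- The arm moves only by the tool apply_moves, never from a script. Its argument "commands" is a list of rows, each an object with "translation": the shift along the tool's x, y, z in m, a list of three; "dr": the turn, a rotation vector about the tool's x, y, z in rad, a list of three. A call has 1 to 10 rows; each row is the pose to reach, as a shift and turn from the pose commanded when the call began, along the tool's axes at that moment; what a row does not reach only later rows make up. A row lasts 1/8 s, in which the tool goes at most 62.5 mm and 10.7 degrees, less where a joint would pass 70% of its speed; a pose out of reach is approached as far as the arm can. A call with a gripper value outside its range is refused whole. "hand" is the opening, from -1 (shut) to 1 (fully open), set as the call begins (left out, the last holds). The fingers move at their own pace and stop on an object; the grip force is fixed at half the most. Time passes only in rows, so rows that repeat a pose let the fingers close. It gives the time, the measured TCP pose, the force and the opening at its end, in the units of the state.
- r.state(): the state, without advancing time (a new reading comes with each control period).
- vision.grab_frame(name): name is "scene" or "top"; returns a dict with "frame" (384x512x3 uint8, red, green, blue), "fx", "fy", "cx", "cy" (pixels), "rvec" (rotation vector, rad) and "tvec" (3), from world to camera coordinates, as OpenCV has them. Camera axes: x right, y down, z forward; pixel columns grow to the right and rows downward; lengths in m; the calibration is good to about 2 mm. A picture is of the moment at which its call begins. There is no depth.
- r.job_done(): hands the job in, once; it reports no verdict.
Trained networks look in the newest picture that a camera, given by its name, has taken for a name from the list of things; names that differ only in an ending like _2 or _b are one class to them, and where a whole thing is asked for, a point or a joint stands for the part that bears it (a point fixed in the world has none). Each returns a list of dicts, best first, with "confidence" (0 to 1); they miss things now and then, are a little off and sometimes report something else, mostly with a low value. They report only what shows in the picture. A call takes as long as a camera call. They do not tell look-alikes from the thing itself.
- cut_out(camera, thing): "mask" (384x512 bool, what is visible of it).
- spot_point(camera, thing): "location" ([x, y, z] in m, in world coordinates, good to about 4 mm: a listed point, or the origin of a listed thing).
The state is a dict: "clock": time; "q": joint angles; "joint_velocities": joint speeds; "tau": joint torques, N m; "tool_pos": TCP position; "tcp_rot": TCP orientation; "ft_force": force on the tool from outside, world axes, zero at the start; "moment": the same for the moment, N m; "opening": finger opening in m.
Only numpy, scipy, OpenCV 4.12 (cv2) and the standard library are available. Lean on these libraries where they do the work, as an engineer would, in place of code of your own. Each camera call takes 0.05 s, during which the arm holds its last target. There are 200 camera calls.

TASK

On the bench stand two board holders: take the one that has a circuit board lying in it. Pull up the black knob on its steel carriage to draw the locking pin, slide the carriage one hole towards the board so that its jaw reaches over the board's edge, and let the pin go fully home in that hole. Finish while still holding the knob in the gripper with the pin home (do not let go), and leave the board in its cradle and the empty holder and the other things on the bench as they are.

Things in the scene. Friction and masses are not known exactly. Their poses are not given: they have to be found in the camera images.
- holder: Board holder to adjust, bolted down: level aluminium rail 260 long, 30 wide, top face 50 mm above the table, feet 70 wide. Origin: on the table under the rail's middle; z up, x along the rail towards the board. Four pin holes at x = -82, -52, -22, +8 mm, each 11 mm long. At the +x end a grey cradle (x 50 to 115, 70 wide, top z 58) and a fixed jaw up to z 72. The carriage starts locked at -22.
- next_hole (a point): The hole to use, nearest the board: centre of its mouth in the rail's top face, x = +8 mm in the holder's frame, 50 mm above the table, 30 mm from the starting hole. Axes as the holder's.
- carriage: Steel sleeve round the rail, 44 long, 50 wide, top 58 mm above the table; jaw and lip towards the board reach 40 mm ahead of the origin, up to 70 mm. Origin: on the knob's axis at the rail's top face; axes as the holder's. Slides along x only, pin raised, friction 2.5 N, stays where left. Pin home: 1.5 mm play each way. Its end stop is 3 mm past next_hole.
- plunger: Lock plunger: upright round black knob, 24 mm diameter, 28 tall, on an 8 mm pin. Origin: knob centre, 90 mm above the table when home (knob 76 to 104 mm; brass boss 20 wide below, to 70 mm). Lifts straight up at most 14 mm against a spring (5.5 N home, 8.6 N raised) that returns it. Pin goes 8 mm into its hole: lift 10 to 13 mm to free it; lowered between holes the knob stays 8 mm high.
- board: Tan circuit board lying loose in that holder's cradle, 75 x 60 x 4 mm, 11 mm tall with its parts, one end under the fixed jaw's lip. Origin: centre of its underside, 58 mm above the table, at about x = 76 mm in the holder's frame.
- empty_holder: A second holder, the same in every size, whose cradle is empty: leave it alone. Origin and axes as the holder's.
- carriage2: Carriage of the empty holder; same shape and origin as carriage. Leave it.
- plunger2: Lock plunger of the empty holder; same shape and origin as plunger. Leave it.
- jar: Small amber glass jar with a white lid, 36 mm in diameter, 55 mm tall, standing between the holders; origin under its centre.
- screwdriver: Screwdriver with a black handle, 170 mm long, lying between the holders; origin under its middle, x towards the tip.
- brush: Brush with a wooden handle, 180 mm long, lying beyond the holders; origin under its middle, x towards the bristles.
- spool: Grey plastic spool, 56 mm in diameter, 36 mm tall, standing on its flange at the robot's right; origin under its centre.
- cup: Open aluminium cup, 64 mm across the rim, 60 mm tall, at the robot's left; origin under its centre.
Mind the look-alikes: they are no part of the job. What is meant by the board is not blue, red or yellow, and is the smaller of those in its own colour.

How it is judged:
By the outcome, as a careful person would: the job done as asked, in the order asked, and still so for the second after the job is handed in, while the arm keeps its last pose, push and grip.
It also fails if it takes over 34 s, if anything falls off the work surface, if the arm or the gripper's body presses on something with over 40 N, if the wrist force passes 120 N, or if a joint passes its speed limit or range.

## Working session

There is one attempt and no reset: what is moved stays moved. The work goes in short steps, Python scripts to look and compute and a tool call to move; the robot and the scene stay as the last step left them, time stands still between calls to the robot, and variables do not carry over. Pictures are saved under pics/ and viewed, about 8 in all and at most 12, crops included, and the job is handed in when it is done.

Besides the shell and the picture viewer there is one more tool, called as name([rows], argument=value, ...), one row to a line, values as JSON. apply_moves: Moves the arm, as the interface text tells. Its arguments: {"type":"object","properties":{"commands":{"type":"array","items":{"type":"object","properties":{"translation":{"type":"array","items":{"type":"number"}},"dr":{"type":"array","items":{"type":"number"}}}}},"hand":{"type":"number"}},"required":["commands"]}

```bash
mkdir -p pics; python3 - <<'E'
from rig import r, vision, cut_out, spot_point
import cv2, numpy as np
ims=[]
for c in("scene","top"):
    f=vision.grab_frame(c); cv2.imwrite(f"pics/{c}0.png",f["frame"][:,:,::-1])
    R=cv2.Rodrigues(np.array(f["rvec"]))[0]; print(c,"cam at",(-R.T@np.array(f["tvec"])).round(3),f["fx"])
    for t in("holder","next_hole","carriage","plunger","board","jar","cup"):
        print(t,[(np.round(d["location"],3).tolist(),round(d["confidence"],2)) for d in spot_point(c,t)])
s=r.state();print(s["clock"],s["tool_pos"],s["tcp_rot"],s["opening"],r.grip_point_offset,s["ft_force"])
E
```

```text
scene cam at [ 1.106 -0.711  0.693] 379.15760953966867
holder []
next_hole [([0.518, 0.171, 0.05], 0.67), ([0.504, 0.168, -0.0], 0.39)]
carriage [([0.482, 0.164, 0.048], 0.75), ([0.547, -0.206, 0.048], 0.72)]
plunger [([0.486, 0.161, 0.089], 0.47), ([0.545, -0.207, 0.088], 0.42), ([0.49, -0.014, 0.002], 0.3)]
board [([0.71, 0.282, 0.002], 0.79), ([0.577, -0.095, 0.0], 0.76), ([0.349, 0.004, 0.002], 0.65), ([0.583, 0.173, 0.059], 0.63), ([0.495, 0.3, -0.0], 0.63)]
jar [([0.489, -0.018, 0.004], 0.74)]
cup [([0.567, 0.42, -0.005], 0.57)]
top cam at [ 0.501 -0.021  0.997] 349.9494316592201
holder [([0.504, 0.168, 0.0], 0.83)]
next_hole [([0.508, 0.169, 0.049], 0.56)]
carriage [([0.547, -0.203, 0.05], 0.83), ([0.486, 0.164, 0.049], 0.63)]
plunger [([0.482, 0.161, 0.088], 0.65), ([0.543, -0.205, 0.092], 0.39)]
board [([0.706, 0.281, -0.001], 0.87), ([0.569, -0.094, 0.003], 0.7), ([0.491, 0.3, 0.002], 0.67), ([0.351, 0.005, 0.004], 0.6), ([0.575, 0.175, 0.061], 0.55)]
jar [([0.491, -0.012, -0.003], 0.42)]
cup [([0.574, 0.42, 0.001], 0.61), ([0.512, 0.168, 0.049], 0.48), ([0.504, 0.166, 0.0], 0.35)]
0.8 [ 0.12903055 -0.53465085  0.20546745] [[ 9.72086095e-01  2.34624432e-01 -1.02230249e-05]
 [ 2.34624431e-01 -9.72086094e-01 -4.71706790e-05]
 [-2.10050541e-05  4.34553897e-05 -9.99999999e-01]] 0.09403419099335067 -0.0188 [-0.06010779 -0.54595259  0.19605718]
```

View pics/scene0.png

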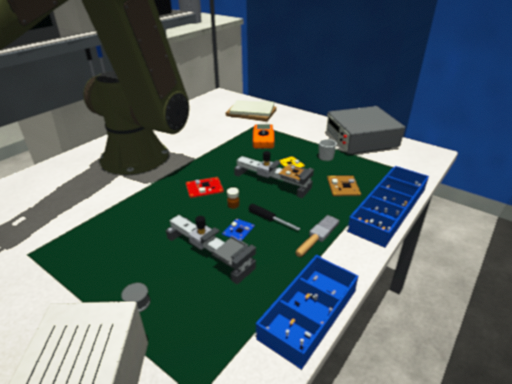

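View pics/top0.png

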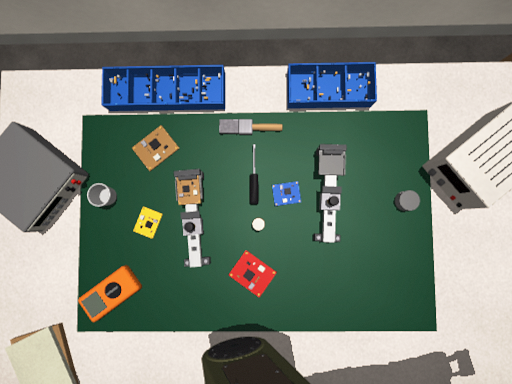

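The scene image shows the tan board lying in the far holder. In the top image it is at (188,188) with its knob at (190,227). The right-hand holder's cradle, at (332,160), is empty. I'll refine the rail direction and knob position from a crop.

```bash
cat > h.py <<'E'
from rig import r, vision, cut_out, spot_point
import cv2, numpy as np
def ray(f,uv,z):
    R=cv2.Rodrigues(np.array(f["rvec"]))[0]; c=-R.T@np.array(f["tvec"]).ravel()
    d=R.T@np.array([(uv[0]-f["cx"])/f["fx"],(uv[1]-f["cy"])/f["fy"],1]); return c+d*(z-c[2])/d[2]
E
python3 - <<'E'
from h import *
for c,o in(("top",(150,150,100,130)),("scene",(215,120,130,100))):
    f=vision.grab_frame(c); x,y,w,h=o
    im=cv2.resize(f["frame"][y:y+h,x:x+w],None,fx=4.5,fy=4.5,interpolation=cv2.INTER_CUBIC); cv2.imwrite(f"pics/{c}1.png",im[:,:,::-1])
    g=f["frame"].max(2)
    for d in cut_out(c,"plunger"):
        v,u=np.nonzero(d["mask"]); print(c,len(u),u.mean(),v.mean(),u.min(),u.max(),v.min(),v.max(),d["confidence"],ray(f,(u.mean(),v.mean()),.095).round(4))
    if c=="top":  # white rail edge midpoints, rail's near half
        w=(f["frame"].min(2)>120)
        for v in range(237,258,3):
            u=np.nonzero(w[v,175:215])[0]+175
            if len(u): print(v,u.min(),u.max(),ray(f,((u.min()+u.max())/2,v),.05).round(4))
E
```

```text
top 84 332.85714285714283 199.89285714285714 328 338 196 204 0.49 [ 0.548  -0.2073  0.095 ]
top 91 188.97802197802199 226.0 184 194 221 231 0.47 [0.4842 0.1634 0.095 ]
top 1303 192.68303914044512 222.76745970836532 174 210 169 265 0.35 [0.4924 0.1539 0.095 ]
237 187 199 [0.4536 0.1616 0.05  ]
240 188 199 [0.4455 0.1602 0.05  ]
243 188 199 [0.4375 0.1602 0.05  ]
246 188 199 [0.4295 0.1602 0.05  ]
249 188 199 [0.4215 0.1602 0.05  ]
252 189 200 [0.4134 0.1574 0.05  ]
255 189 200 [0.4054 0.1574 0.05  ]
scene 60 266.7 156.0 263 270 152 160 0.6 [0.4911 0.1574 0.095 ]
scene 137 200.8175182481752 222.31386861313868 196 206 215 229 0.43 [ 0.5545 -0.2116  0.095 ]
```

View pics/top1.png

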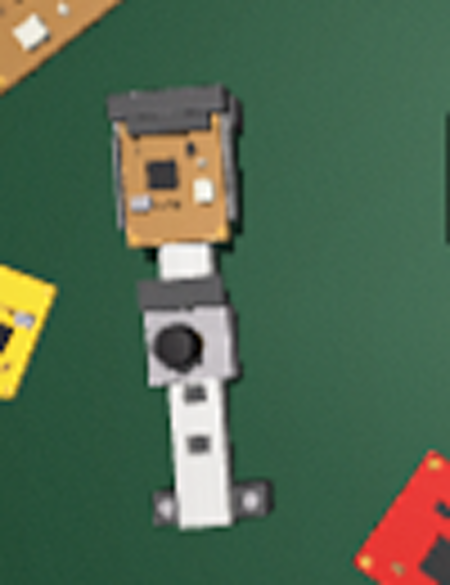

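The crop shows the rail running from (206,526) to (187,262), tilted about 4°, with the knob at (178,347) and the carriage's jaw facing the board. I'll convert that to a world yaw and plan the move.

```bash
python3 - <<'E'
from h import *
f=vision.grab_frame("top")
P=lambda u,v,z: ray(f,(150+(u+.5)/4.5-.5,150+(v+.5)/4.5-.5),z)
for a,b,z in(((180,527),(160,250),.05),((232,522),(213,245),.05),((196,444),(187.5,262),.05),((250,497),(163,505),.015),((230,87),(108,97),.072)):
    p,q=P(*a,z),P(*b,z); d=q-p; print(p.round(4),q.round(4),np.degrees(np.arctan2(d[1],d[0])).round(2))
k=P(178,345,.104); print("knob top",k.round(4), "knob .09 via spot",)
for c in("top","scene"):
    print(c,[np.round(d["location"],4) for d in spot_point(c,"plunger")])
# target TCP in tool frame
s=r.state(); R=np.array(s["tcp_rot"]); p=np.array(s["tool_pos"])
for yaw in(4.,5.):
    a=np.radians(yaw); Rt=np.array([[np.cos(a),np.sin(a),0],[np.sin(a),-np.cos(a),0],[0,0,-1]])
    print(yaw,"dr",cv2.Rodrigues(R.T@Rt)[0].ravel().round(4))
for t in((.484,.162,.205),(.484,.162,.14),(.484,.162,.073)): print(t,(R.T@(np.array(t)-p)).round(4))
E
```

```text
[0.3743 0.1705 0.05  ] [0.5398 0.1833 0.05  ] 4.42
[0.3771 0.1394 0.05  ] [0.5425 0.1512 0.05  ] 4.08
[0.4234 0.1611 0.05  ] [0.5324 0.1666 0.05  ] 2.89
[0.3877 0.1342 0.015 ] [0.3831 0.1882 0.015 ] 94.86
[0.6353 0.1372 0.072 ] [0.6302 0.21   0.072 ] 94.05
knob top [0.4836 0.1611 0.104 ] knob .09 via spot
top [array([0.4806, 0.1616, 0.0906]), array([ 0.5443, -0.204 ,  0.0906])]
scene [array([0.4833, 0.1632, 0.0883]), array([ 0.5479, -0.207 ,  0.0904])]
4.0 dr [0.    0.    0.167]
5.0 dr [0.     0.     0.1496]
(0.484, 0.162, 0.205) [ 5.085e-01 -5.939e-01  4.000e-04]
(0.484, 0.162, 0.14) [ 0.5085 -0.5939  0.0654]
(0.484, 0.162, 0.073) [ 0.5085 -0.5939  0.1324]
```

apply_moves([
  {"translation":[0.025,-0.03,0],"dr":[0,0,0]},
  {"translation":[0.055,-0.065,0],"dr":[0,0,0.02]},
  {"translation":[0.09,-0.105,0],"dr":[0,0,0.04]},
  {"translation":[0.125,-0.146,0],"dr":[0,0,0.06]},
  {"translation":[0.16,-0.187,0],"dr":[0,0,0.08]},
  {"translation":[0.195,-0.228,0],"dr":[0,0,0.1]},
  {"translation":[0.23,-0.269,0],"dr":[0,0,0.12]},
  {"translation":[0.265,-0.31,0],"dr":[0,0,0.14]},
  {"translation":[0.3,-0.351,0],"dr":[0,0,0.15]},
  {"translation":[0.33,-0.386,0],"dr":[0,0,0.162]},
], hand=1)

```text
clock: 2.4
tool_pos: [0.3598, -0.0802, 0.2058]
tcp_rot: [[0.997, 0.075, 0.001], [0.075, -0.997, -0.0], [0.001, 0.0, -1.0]]
ft_force: [0.2, -1.1, 0.2]
opening: 0.0941
```

```bash
python3 - <<'E'
from h import *
s=r.state(); R=np.array(s["tcp_rot"]); p=np.array(s["tool_pos"]); print(s["clock"],p,np.degrees(np.arctan2(R[1,0],R[0,0])))
print((R.T@(np.array([.4835,.162,.14])-p)).round(4))
E
```

```text
2.4 [ 0.359831   -0.08020889  0.20576139] 4.298232669173593
[ 0.1414 -0.2323  0.0658]
```

apply_moves([
  {"translation":[0.027,-0.044,0.0]},
  {"translation":[0.053,-0.087,0.005]},
  {"translation":[0.08,-0.13,0.015]},
  {"translation":[0.106,-0.174,0.03]},
  {"translation":[0.125,-0.206,0.045]},
  {"translation":[0.137,-0.226,0.058]},
  {"translation":[0.141,-0.232,0.065]},
  {"translation":[0.141,-0.232,0.065]},
  {"translation":[0.141,-0.232,0.065]},
])

```text
invalid input at $.commands[0]: expected keys translation, dr
```

```bash
python3 - <<'E'
from h import *
s=r.state(); R=np.array(s["tcp_rot"]); p=np.array(s["tool_pos"]); print(s["clock"],p,s["ft_force"])
f=vision.grab_frame("scene"); x,y,w,h=(215,90,130,110)
im=cv2.resize(f["frame"][y:y+h,x:x+w],None,fx=5,fy=5,interpolation=cv2.INTER_CUBIC)
cam=cv2.Rodrigues(np.array(f["rvec"]))[0]
for z,col in((.14,(255,0,0)),(.104,(255,0,255))):
    u=cv2.projectPoints(np.array([[p[0],p[1],z]]),np.array(f["rvec"]),np.array(f["tvec"]),np.array([[f["fx"],0,f["cx"]],[0,f["fy"],f["cy"]],[0,0,1.]]),None)[0].ravel()
    print(u); cv2.circle(im,tuple(int(v) for v in (u-[x,y]+.5)*5),4,col,1)
cv2.imwrite("pics/s2.png",im[:,:,::-1])
for d in cut_out("scene","plunger"):
    v,u=np.nonzero(d["mask"]); print(len(u),u.mean(),v.mean(),u.min(),u.max(),v.min(),v.max())
E
```

```text
2.4 [ 0.359831   -0.08020889  0.20576139] [ 0.18593848 -1.06589683  0.18340132]
[182.25474436 161.63158773]
[183.66647069 172.20091706]
510 136.90980392156862 295.0862745098039 123 149 283 310
56 266.25 155.89285714285714 263 269 152 160
```

View pics/s2.png

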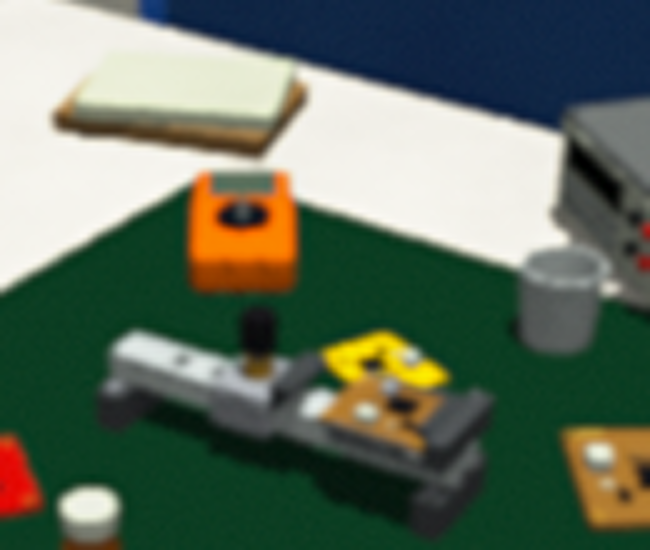

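The move was refused because every row needs "dr". The crop shows the knob unobstructed at (258,328), above the brass boss. I'm resending the move.

apply_moves([
  {"translation":[0.027,-0.044,0.0],"dr":[0,0,0]},
  {"translation":[0.053,-0.087,0.005],"dr":[0,0,0]},
  {"translation":[0.08,-0.13,0.015],"dr":[0,0,0]},
  {"translation":[0.106,-0.174,0.03],"dr":[0,0,0]},
  {"translation":[0.125,-0.206,0.045],"dr":[0,0,0]},
  {"translation":[0.137,-0.226,0.058],"dr":[0,0,0]},
  {"translation":[0.141,-0.232,0.065],"dr":[0,0,0]},
  {"translation":[0.141,-0.232,0.065],"dr":[0,0,0]},
  {"translation":[0.141,-0.232,0.065],"dr":[0,0,0]},
])

```text
clock: 3.62
tool_pos: [0.4826, 0.159, 0.1411]
tcp_rot: [[0.997, 0.074, 0.001], [0.074, -0.997, 0.0], [0.001, -0.0, -1.0]]
ft_force: [0.3, -0.0, 0.5]
opening: 0.0942
```

```bash
python3 - <<'E'
from h import *
s=r.state(); R=np.array(s["tcp_rot"]); p=np.array(s["tool_pos"]); print(s["clock"],p,s["ft_force"])
f=vision.grab_frame("scene"); x,y,w,h=(215,90,130,110)
im=cv2.resize(f["frame"][y:y+h,x:x+w],None,fx=5,fy=5,interpolation=cv2.INTER_CUBIC)
for z,col in((.14,(255,0,0)),(.104,(255,0,255)),(.09,(255,255,255))):
    u=cv2.projectPoints(np.array([[p[0],p[1],z]]),np.array(f["rvec"]),np.array(f["tvec"]),np.array([[f["fx"],0,f["cx"]],[0,f["fy"],f["cy"]],[0,0,1.]]),None)[0].ravel()
    print(u); cv2.circle(im,tuple(int(v) for v in (u-[x,y]+.5)*5),4,col,1)
cv2.imwrite("pics/s3.png",im[:,:,::-1])
print("knob from scene",ray(f,(266.3,155.5),.09),"target diff tool", R.T@(np.array([.4835,.162,.073])-p))
E
```

```text
3.625 [0.48261986 0.1589954  0.14107878] [ 0.31229864 -0.03392018  0.47703236]
[264.95073798 142.50039813]
[264.85581805 152.56547881]
[264.81976467 156.38849322]
knob from scene [0.48305593 0.16656587 0.09      ] target diff tool [ 0.00104617 -0.00292553  0.06807987]
```

View pics/s3.png

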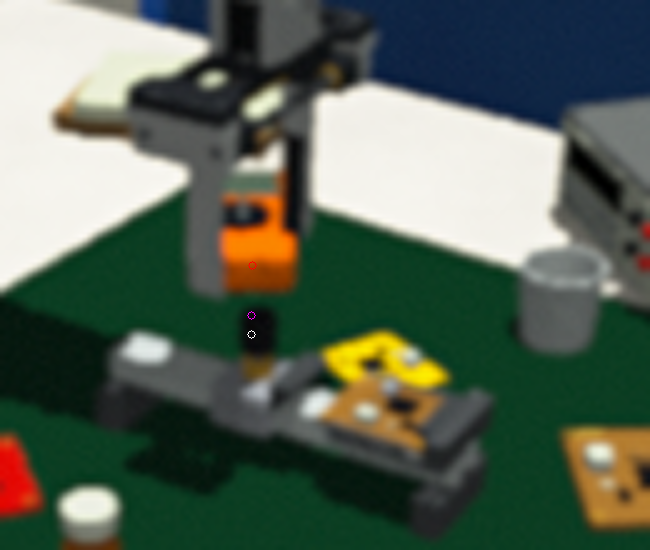

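The picture shows the open fingers on either side of the knob at (258,330), clear of the rest. Next I descend with a small correction.

apply_moves([
  {"translation":[0.001,-0.0035,0.012],"dr":[0,0,0]},
  {"translation":[0.001,-0.0035,0.026],"dr":[0,0,0]},
  {"translation":[0.001,-0.0035,0.04],"dr":[0,0,0]},
  {"translation":[0.001,-0.0035,0.052],"dr":[0,0,0]},
  {"translation":[0.001,-0.0035,0.061],"dr":[0,0,0]},
  {"translation":[0.001,-0.0035,0.067],"dr":[0,0,0]},
  {"translation":[0.001,-0.0035,0.067],"dr":[0,0,0]},
  {"translation":[0.001,-0.0035,0.067],"dr":[0,0,0]},
])

```text
clock: 4.68
tool_pos: [0.4835, 0.1635, 0.0738]
tcp_rot: [[0.997, 0.075, 0.001], [0.075, -0.997, 0.0], [0.001, -0.0, -1.0]]
ft_force: [0.3, 0.8, 0.5]
opening: 0.0941
```

apply_moves([
  {"translation":[0,0,0],"dr":[0,0,0]},
  {"translation":[0,0,0],"dr":[0,0,0]},
  {"translation":[0,0,0],"dr":[0,0,0]},
  {"translation":[0,0,0],"dr":[0,0,0]},
  {"translation":[0,0,0],"dr":[0,0,0]},
  {"translation":[0,0,0],"dr":[0,0,0]},
  {"translation":[0,0,0],"dr":[0,0,0]},
  {"translation":[0,0,0],"dr":[0,0,0]},
], hand=-1)

```text
clock: 5.68
tool_pos: [0.4831, 0.1652, 0.0735]
tcp_rot: [[0.997, 0.075, 0.0], [0.075, -0.997, 0.003], [0.0, -0.003, -1.0]]
ft_force: [-1.4, 16.3, -1.8]
opening: 0.0236
```

The knob is gripped (23.6 mm opening). It sits about 1.7 mm further to +y, which agrees with the scene camera (0.1666). I'll relieve the side load and then lift.

apply_moves([
  {"translation":[0,-0.001,0],"dr":[0,0,0]},
  {"translation":[0,-0.002,0],"dr":[0,0,0]},
  {"translation":[0,-0.002,0],"dr":[0,0,0]},
  {"translation":[0,-0.002,0],"dr":[0,0,0]},
])

```text
clock: 6.18
tool_pos: [0.4831, 0.1654, 0.0735]
tcp_rot: [[0.997, 0.075, -0.0], [0.075, -0.997, 0.0], [-0.0, -0.0, -1.0]]
ft_force: [0.2, -0.2, 0.1]
opening: 0.0235
```

apply_moves([
  {"translation":[0,0,-0.002],"dr":[0,0,0]},
  {"translation":[0,0,-0.005],"dr":[0,0,0]},
  {"translation":[0,0,-0.008],"dr":[0,0,0]},
  {"translation":[0,0,-0.0105],"dr":[0,0,0]},
  {"translation":[0,0,-0.012],"dr":[0,0,0]},
  {"translation":[0,0,-0.012],"dr":[0,0,0]},
  {"translation":[0,0,-0.012],"dr":[0,0,0]},
])

```text
clock: 7.05
tool_pos: [0.483, 0.1654, 0.0853]
tcp_rot: [[0.997, 0.075, -0.0], [0.075, -0.997, -0.0], [-0.0, 0.0, -1.0]]
ft_force: [1.4, -0.1, -8.0]
opening: 0.0236
```

The −8.0 N force matches the spring at 11.8 mm lift, so there is no slip and the pin is free. Now sliding.

apply_moves([
  {"translation":[0.002,0,0],"dr":[0,0,0]},
  {"translation":[0.005,0,0],"dr":[0,0,0]},
  {"translation":[0.009,0,0],"dr":[0,0,0]},
  {"translation":[0.013,0,0],"dr":[0,0,0]},
  {"translation":[0.015,0,0],"dr":[0,0,0]},
  {"translation":[0.015,0,0],"dr":[0,0,0]},
])

```text
clock: 7.8
tool_pos: [0.4984, 0.1666, 0.0855]
tcp_rot: [[0.997, 0.075, 0.001], [0.075, -0.997, 0.0], [0.001, -0.0, -1.0]]
ft_force: [0.3, 2.0, -9.1]
opening: 0.0234
```

apply_moves([
  {"translation":[0.003,0,0],"dr":[0,0,0]},
  {"translation":[0.007,0,0],"dr":[0,0,0]},
  {"translation":[0.011,0,0],"dr":[0,0,0]},
  {"translation":[0.0135,0,0],"dr":[0,0,0]},
  {"translation":[0.0148,0,0],"dr":[0,0,0]},
  {"translation":[0.0148,0,0],"dr":[0,0,0]},
])

```text
clock: 8.55
tool_pos: [0.513, 0.1678, 0.0855]
tcp_rot: [[0.997, 0.075, 0.0], [0.075, -0.997, 0.0], [0.0, -0.0, -1.0]]
ft_force: [-1.1, 3.0, -8.1]
opening: 0.0235
```

```bash
python3 - <<'E'
from h import *
s=r.state(); print(s["clock"],s["tool_pos"],s["ft_force"],s["moment"])
f=vision.grab_frame("scene"); x,y,w,h=(215,90,130,110)
cv2.imwrite("pics/s4.png",cv2.resize(f["frame"][y:y+h,x:x+w],None,fx=5,fy=5,interpolation=cv2.INTER_CUBIC)[:,:,::-1])
E
```

```text
8.55 [0.51302201 0.16776092 0.08548673] [-1.11343407  3.02524424 -8.10971652] [ 0.59084754  0.27306186 -0.02908314]
```

View pics/s4.png

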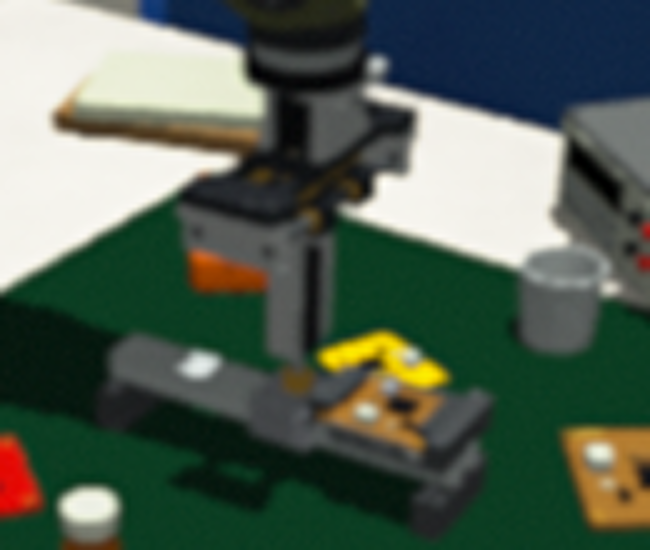

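The picture shows the carriage moved by one hole. Its jaw is over the board's near edge at about (345,385), and the board still lies in its cradle. Measured travel is 30.1 mm. Now lowering the pin.

apply_moves([
  {"translation":[0,-0.0003,0.001],"dr":[0,0,0]},
  {"translation":[0,-0.0003,0.003],"dr":[0,0,0]},
  {"translation":[0,-0.0003,0.005],"dr":[0,0,0]},
  {"translation":[0,-0.0003,0.007],"dr":[0,0,0]},
  {"translation":[0,-0.0003,0.007],"dr":[0,0,0]},
])

```text
clock: 9.22
tool_pos: [0.513, 0.1678, 0.0784]
tcp_rot: [[0.997, 0.075, 0.0], [0.075, -0.997, -0.0], [0.0, 0.0, -1.0]]
ft_force: [0.9, 0.0, -7.3]
opening: 0.0235
```

The pin is below the 8 mm level, at about 4.9 mm lift, and still pulling on the spring, so it has entered the hole. I'll lower it the rest of the way.

apply_moves([
  {"translation":[0,0,0.0015],"dr":[0,0,0]},
  {"translation":[0,0,0.003],"dr":[0,0,0]},
  {"translation":[0,0,0.0045],"dr":[0,0,0]},
  {"translation":[0,0,0.0055],"dr":[0,0,0]},
  {"translation":[0,0,0.0055],"dr":[0,0,0]},
  {"translation":[0,0,0.0055],"dr":[0,0,0]},
])

```text
clock: 9.98
tool_pos: [0.5131, 0.1679, 0.0734]
tcp_rot: [[0.997, 0.075, 0.001], [0.075, -0.997, 0.0], [0.001, 0.0, -1.0]]
ft_force: [-1.1, -5.1, 2.5]
opening: 0.0236
```

TCP z is 0.0734, against 0.0735 when it was home at the start, and the force has turned to a light +2.5 N, so the pin is seated. I'll ease the 5 N side load and check.

apply_moves([
  {"translation":[0,0.0004,0],"dr":[0,0,0]},
  {"translation":[0,0.0004,0],"dr":[0,0,0]},
  {"translation":[0,0.0004,0],"dr":[0,0,0]},
  {"translation":[0,0.0004,0],"dr":[0,0,0]},
])

```text
clock: 10.48
tool_pos: [0.5131, 0.1679, 0.0734]
tcp_rot: [[0.997, 0.075, 0.001], [0.075, -0.997, 0.001], [0.001, -0.001, -1.0]]
ft_force: [-1.4, -2.7, 5.4]
opening: 0.0235
```

```bash
python3 - <<'E'
from h import *
s=r.state(); print(s["clock"],s["tool_pos"],s["ft_force"],s["opening"])
for t in("board","carriage","plunger"): print(t,[(np.round(d["location"],3).tolist(),round(d["confidence"],2)) for d in spot_point("scene",t)])
f=vision.grab_frame("scene"); x,y,w,h=(165,90,200,150)
cv2.imwrite("pics/s5.png",cv2.resize(f["frame"][y:y+h,x:x+w],None,fx=4,fy=4,interpolation=cv2.INTER_CUBIC)[:,:,::-1])
E
```

```text
10.475 [0.51308025 0.1678821  0.07343717] [-1.44136014 -2.66432447  5.40177004] 0.023483438613623467
board [([0.71, 0.285, -0.001], 0.97), ([0.354, 0.005, 0.002], 0.8), ([0.581, 0.173, 0.059], 0.55), ([0.492, 0.301, -0.002], 0.47), ([0.545, -0.206, 0.05], 0.47)]
carriage [([0.547, -0.208, 0.051], 0.86), ([0.514, 0.166, 0.047], 0.66)]
plunger [([0.514, 0.165, 0.104], 0.61), ([0.545, -0.206, 0.09], 0.52)]
```

View pics/s5.png

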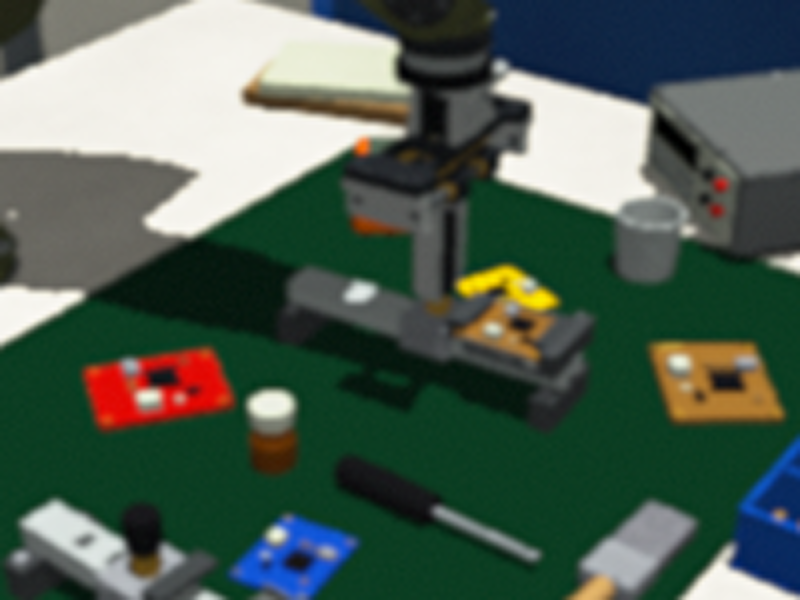

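The picture shows the gripper holding the knob at (437,300), the jaw over the board's edge at (465,315), the board in its cradle, and the other things as they were. Handing in.

```bash
python3 -c "
from rig import r
r.job_done(); s=r.state(); print(s['clock'],s['tool_pos'],s['ft_force'],s['opening'])"
```

```text
the job is handed in; nothing more can be done
the job is handed in; nothing more can be done
```

The carriage on the holder with the tan board is now one hole closer to the board, with its pin home. The gripper is still holding the knob, and I handed the job in at about 10.5 s. I gripped the knob, lifted it 11.8 mm (−8 N, as the spring should give), slid it 30.1 mm along the rail and lowered it.

**Pin:** The tool ended at z 0.0734 m, against 0.0735 m when the pin was home at the start. Partway down, at about 4.9 mm lift, the spring was still pulling, so the pin had entered the hole. At the end the downward push met a light +5.4 N, so it is seated. I did not push the carriage sideways to test the lock.

**Picture:** The last view shows the jaw over the board's edge and the board in its cradle. The empty holder, jar, screwdriver, brush and cup look unmoved in that view. The spool was outside it, but the arm went nowhere near it after the start.

**Disagreements:**
- The network's last reading put the knob at z 0.104 m rather than 0.090 m. The fingers hide most of the knob, and the force and height readings contradict it, so I discounted it.
- A side load of about 2.7 N remained on the tool at hand-in.
- One move call was refused for missing "dr" values and then resent, with no effect on the scene.

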